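# Load a lamp cartridge into a microscope lamp holder

## Robot

A 6-joint arm with a two-finger parallel gripper is mounted at the origin on the work surface. World frame = base frame: x ahead of the robot, y to its left, z up, the work surface at z = 0. Lengths are in mm, angles in degrees, forces in N, time in s.
With the tool pointing down it reaches from about 325 to 775 mm from the base axis. Payload 5.5 kg.
Tool frame: the origin (TCP) lies on the front face of the gripper's body, between the roots of the fingers; the fingertips stand 80 mm ahead of it and the grasp point (between the pads) lies 61 mm ahead of it (env.grip_point_offset is the distance from the TCP to the grasp point, in mm); z points along the fingers, y is the line along which they close (so a half turn about z gives the same grasp; the last joint's range is limited). The gripper opens to 88 mm and grips with 3 to 60 N. Pads are 20 mm wide; open, the fingers measure 115 mm over their backs; the gripper's body (75 mm by 178 mm) begins 61 mm behind the grasp point.
Start: joints at [-79.509, 5.22, 70.514, -0, 104.267, -3.249], TCP at [142.504, -582.846, 302.631] pointing down, gripper open.
Joint ranges: [-164.24, 164.24], [-49.07, 125.15], [9.68, 141.18], [-86.29, 266.29], [3.28, 154.24], [-151.56, 151.56]. Speed limits (degrees/s): [147.25, 147.25, 172.46, 180, 180, 180].

## Interface

Orientations are given as a 3x3 rotation matrix whose columns are the frame's x, y, z axes.
In Python, from rig import readout, vision, order, env gives the robot as it stands.
- The arm moves only by the shell command python3 -m pendant 'ROWS'. ROWS is JSON, one flat list of numbers, 5 for each row, row after row: the shift along the world's x, y, z in cm, then the turn about the world's z in rad, then the finger opening in cm, from 0 to 8.78. In form: [dx, dy, dz, spin, jaw, dx, dy, dz, spin, jaw, ...]. A call has 1 to 10 rows; each row shifts and turns the commanded pose from where the row before left it; what a row does not reach is not made up. A row lasts 1/8 s, in which the tool goes at most 62.5 mm and 10.7 degrees, less where a joint would pass 70% of its speed; a pose out of reach is approached as far as the arm can. A call with a gripper value outside its range is refused whole. The fingers move at their own pace and stop on an object; the grip force is fixed at half the most. Time passes only in rows, so rows that do not move let the fingers close. It gives the time, the measured TCP pose, the force, the opening and the grip force at its end, in the units of the state.
- readout.observe(): the state, without advancing time (a new reading comes with each control period).
- vision.camera(name): name is "scene" or "top"; returns the picture (400x640x3 uint8, blue, green, red); there is no depth.
- vision.camera_params(name): a dict with "fx", "fy", "cx", "cy" (pixels), "world_from_camera" (4x4, takes a point from camera to world coordinates). Camera axes: x right, y down, z forward; pixel columns grow to the right and rows downward; lengths in mm; the calibration is good to about 2 mm. A picture is of the moment at which its call begins. camera_params takes no time and is no camera call.
- order.sign_off(): hands the job in; it is judged then, once.
The state is a dict: "t": time; "joint_pos": joint angles; "qd": joint speeds; "joint_efforts": joint torques, N m; "tool_pos": TCP position; "tcp_rot": TCP orientation; "contact_force": force on the tool from outside, world axes, zero at the start; "ft_torque": the same for the moment, N m; "gripper_width": finger opening in mm; "grip_force": force on a finger pad.
Only numpy, scipy, OpenCV 4.12 (cv2) and the standard library are available. Lean on these libraries where they do the work, as an engineer would, in place of code of your own. Each camera call takes 0.05 s, during which the arm holds its last target. There are 200 camera calls.

## Task

Take the lamp cartridge from its rest and snap it sideways, from above, down into both spring clips of the lamp holder, its brass nose towards the socket but not yet in it. Then slide it along in the clips, nose into the socket, until it is fully home: you feel the spring contact inside bottom out; press it home with a firm push of about 10 N beyond the rubbing of the clips, then let go, leaving the lamp in the clips with its nose on the contact. The lamp is delicate: do not press it down on the saddles with more than about 20 N or push it on the contact with more than about 15 N, and leave everything else on the bench where it is.

Things in the scene. Friction and masses are not known exactly. Their poses are not given: they have to be found in the camera images.
- lamp_center (a point): Lamp cartridge: bare aluminium cylinder, 24 mm diameter, 150 mm long, 0.12 kg, a brass nose (12 mm diameter, 22 mm long) on one end, dark cooling rings on the last 10 mm of the other. Point: middle of the barrel, on its axis; x runs along it towards the nose, y and z may be rolled. Starts lying level, axis 32 mm above the table. Grip it within 10 mm of its middle
- lamp_nose (a point): Centre of the lamp's shoulder, where the 24 mm barrel steps down to the 12 mm nose: 75 mm along x from lamp_center, same axes
- lamp_tail (a point): Centre of the barrel's other end, 75 mm along -x from lamp_center, same axes
- rest: Grey rest on which the lamp starts: plate 130 x 50 x 6 mm with two V posts, each 12 mm long, 45 mm either side of its middle, their tops just above the lamp's axis. Fixed. Origin: centre of its underside; x along the lamp
- holder_seat (a point): Lamp holder: grey fixed plate 222 x 70 x 14 mm with two C-shaped steel spring clips open to the top and a socket block at its +x end. Point: on the axis of a seated lamp, midway between the clips, 47 mm above the table (33 above the plate); x along that axis to the socket, z up. Clips: 46 mm either side of the point, each 14 mm long, 32 mm across, reaching 14 mm above it
- saddles: The two hard saddles under the clips, fixed, on which the lamp lands. Pressing down, both clips together resist from about 17 mm above holder_seat, most at 12 to 16 mm (about 7 to 13 N in all); below 5 mm they pull the lamp down by themselves until it lies hard on the saddles at height 0. One clip may give before the other. Origin: 33 mm straight below holder_seat, axes alike
- clip_mouth (a point): Point midway between the clips at the height of their lips, 8 mm above holder_seat, axes alike. Snapped in, the lamp slides along x against a few N of friction. It can go down into the clips only with lamp_center at least 10 mm on the -x side of this point (the nose must clear the block), best 12 to 16 mm. 41 mm either side of it along x is free for fingers
- socket: Black rigid block on the holder, 40 x 44 x 50 mm, its face to the clips 89 mm along x from holder_seat. A 15 mm square bore in line with the clips takes the nose. Origin: middle of that face's lower edge, 33 mm below the axis; axes as holder_seat
- bore_mouth (a point): Centre of the bore's mouth in that face, on the seat axis, axes alike. Inside waits a brass spring contact, 6 to 16 mm deep: its depth differs from case to case and can only be felt. The nose pushes it back 3 mm against 1 to 2 N, then it is rigid and force climbs steeply: that is home (the shoulder still stands 3 to 13 mm off the face). The clips' friction holds the lamp there when released
- objective: Bystander to leave in place: microscope objective standing upright, 29 mm across, 48 mm tall. Origin: centre of its underside
- oil_bottle: Bystander to leave in place: small brown bottle with black cap, 28 mm across, 62 mm tall. Origin: centre of its underside
- slide_box: Bystander to leave in place: flat grey slide box, 90 x 200 x 32 mm. Origin: centre of its underside
- dish: Bystander to leave in place: shallow glass dish, 90 mm across, 15 mm tall. Origin: centre of its underside
- eyepiece: Bystander to leave in place: eyepiece standing upright, 38 mm across at the top, 62 mm tall. Origin: centre of its underside
- lens_brush: Bystander to leave in place: lens brush lying flat, 150 mm long
- stage_clamp: Bystander to leave in place: small dark steel clamp with a screw, 50 x 30 x 30 mm. Origin: centre of its underside
Things that resemble listed ones, but are neither listed nor needed, are in the scene too. There is more than one size of the part that bears lamp_center; the job needs the larger. What is shaped like the part that bears holder_seat but red is not meant.

How it is judged:
By the outcome, as a careful person would: the job done as asked, in the order asked, and still so for the second after the job is handed in, with the robot touching nothing.
It also fails if it takes over 61 s, if anything falls off the work surface, if the arm or the gripper's body presses on something with over 40 N, if the wrist force passes 120 N, or if a joint passes its speed limit or range.

## Working session

There is one attempt and no reset: what is moved stays moved. The work goes in short steps, Python scripts to look and compute and a shell command to move; the robot and the scene stay as the last step left them, time stands still between calls to the robot, and variables do not carry over. Pictures are saved under pics/ and viewed, at most 10 in all, crops included, and the job is handed in when it is done.

```bash
mkdir -p pics; cat > h.py <<'E'
from rig import readout, vision, order, env
import numpy as np, cv2
def ray(name,u,v,z):
    p=vision.camera_params(name);T=np.array(p["world_from_camera"])
    d=T[:3,:3]@np.array([(u-p["cx"])/p["fx"],(v-p["cy"])/p["fy"],1]);o=T[:3,3]
    return (o+d*(z-o[2])/d[2]).round(1)
def proj(name,P):
    p=vision.camera_params(name);T=np.linalg.inv(np.array(p["world_from_camera"]))
    c=T[:3,:3]@np.array(P,float)+T[:3,3]
    return (p["fx"]*c[0]/c[2]+p["cx"]).round(1),(p["fy"]*c[1]/c[2]+p["cy"]).round(1)
E
python3 - <<'E'
from h import *
for n in("top","scene"):
    i=vision.camera(n);cv2.imwrite(f"pics/{n}0.png",i)
    p=vision.camera_params(n);print(n,p["fx"],p["cx"],p["cy"],np.array(p["world_from_camera"]).round(3).tolist())
o=readout.observe();print(o["t"],o["tool_pos"],o["tcp_rot"],o["contact_force"])
E
```

```text
top 430.9238337633133 315.8374944393334 193.7214240436786 [[0.076, -0.977, 0.2, 258.967], [-0.997, -0.075, 0.012, -0.696], [0.003, -0.2, -0.98, 1221.648], [0.0, 0.0, 0.0, 1.0]]
scene 428.95139491191685 325.8408354878817 197.5022651628624 [[0.344, 0.626, -0.7, 1367.576], [0.939, -0.23, 0.256, -309.41], [-0.001, -0.745, -0.667, 874.233], [0.0, 0.0, 0.0, 1.0]]
0.1 [ 142.4741529  -582.71601937  301.6441631 ] [[ 9.71385764e-01  2.37507072e-01 -2.97161761e-04]
 [ 2.37507232e-01 -9.71384325e-01  1.67575392e-03]
 [ 1.09345130e-04 -1.69838157e-03 -9.99998552e-01]] [ 0.14936448 -0.31440539  0.2110866 ]
```

View pics/top0.png

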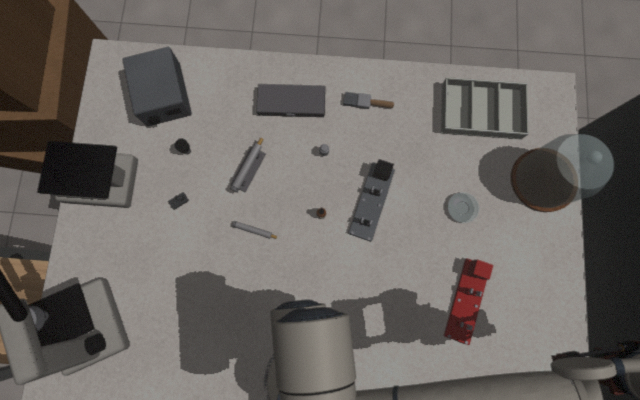

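View pics/scene0.png

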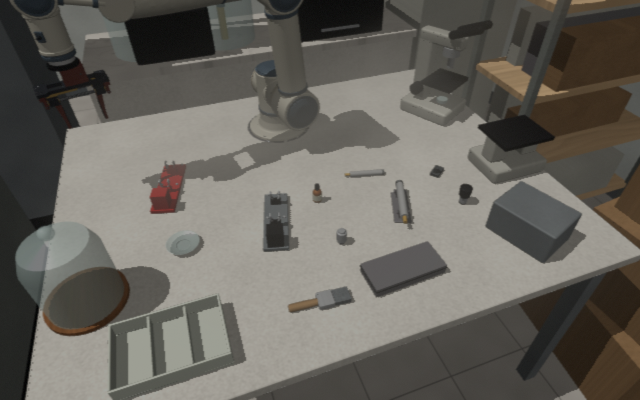

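The top view shows two lamps. One lies on the grey rest with its middle at about (247,167), nose at (261,141). The other is thinner and lies on the table at (253,230). There are two holders: grey at (372,200) and red at (470,300). The lamp on the rest and the grey holder, socket at (383,170), fit the description. I'll confirm that in an enlarged crop.

```bash
python3 - <<'E'
from h import *
i=cv2.imread("pics/top0.png")
a=cv2.resize(i[130:250,220:300],None,fx=5,fy=5,interpolation=cv2.INTER_CUBIC)
b=cv2.resize(i[150:250,335:415],None,fx=5,fy=5,interpolation=cv2.INTER_CUBIC)
b=cv2.copyMakeBorder(b,0,100,0,0,cv2.BORDER_CONSTANT)
cv2.imwrite("pics/c1.png",np.hstack([a,b]))
E
```

```text
(no output)
```

View pics/c1.png

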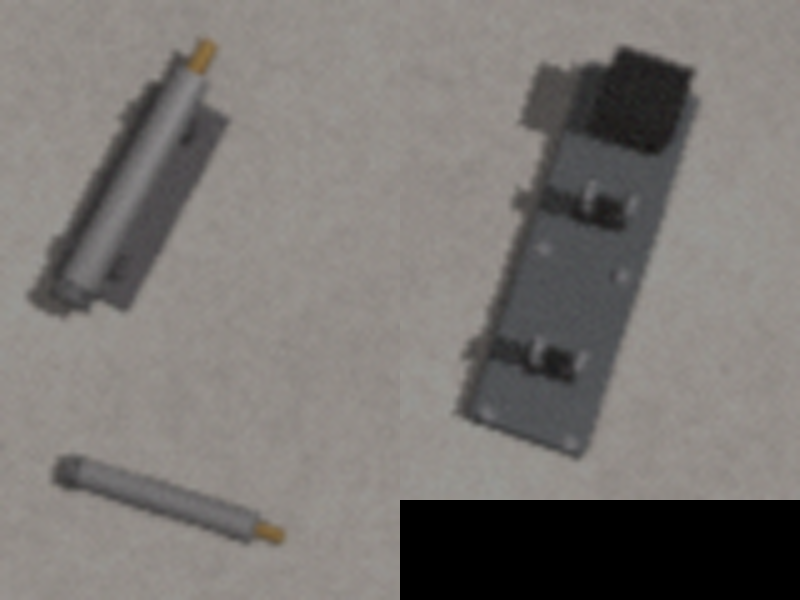

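Confirmed. The larger lamp is on the rest, shoulder at crop (195,72) and tail at (77,297). The grey holder's clips are at crop (611,197) and (561,354). Its plate corners are at (470,413), (582,458) and (697,97), with the socket at the top.

```bash
python3 - <<'E'
from h import *
A=lambda u,v,z: ray("top",u/5+220-.4,v/5+130-.4,z)
B=lambda u,v,z: ray("top",(u-400)/5+335-.4,v/5+150-.4,z)
s,t=A(195,72,32),A(77,297,32);tip=A(208,41,32)
d=s-t;print("lamp",s,t,tip,(s+t)/2,np.linalg.norm(d),np.linalg.norm(tip-s),np.degrees(np.arctan2(d[1],d[0])))
for n,z,p in[("clip+",58,(611,197)),("clip-",58,(561,354)),("BL",14,(470,413)),("BR",14,(582,458)),("TR",14,(697,97)),("s1",64,(622,47)),("s2",64,(692,70)),("sBR",64,(662,140)),("sBL",64,(590,118))]: print(n,B(*p,z))
c=B(611,197,58)-B(561,354,58);print(np.linalg.norm(c),np.degrees(np.arctan2(c[1],c[0])))
c=B(697,97,14)-B(582,458,14);print("edge",np.linalg.norm(c),np.degrees(np.arctan2(c[1],c[0])))
c=B(470,413,14)-B(582,458,14);print("end",np.linalg.norm(c),np.degrees(np.arctan2(c[1],c[0])))
E
```

```text
lamp [635. 190.  32.] [497.8 242.9  32. ] [654.3 184.5  32. ] [566.4  216.45  32.  ] 147.04506112073264 20.068383093811974 -21.085068665577715
clip+ [ 522.5 -153.    58. ]
clip- [ 433. -130.   58.]
BL [402.3 -85.6  14. ]
BR [ 381.9 -149.6   14. ]
TR [ 595.4 -205.6   14. ]
s1 [ 607.1 -154.3   64. ]
s2 [ 596.8 -193.7   64. ]
sBR [ 555.5 -178.8   64. ]
sBL [ 565.  -138.5   64. ]
92.40806241881711 -14.412194630867035
edge 220.72211035598585 -14.697319279511909
end 67.17261346709685 72.32031902256112
```

```bash
python3 -m pendant '[2.12,4,0,-0.0304,8.7, 2.12,4,0,-0.0304,8.7, 2.12,4,0,-0.0304,8.7, 2.12,4,0,-0.0304,8.7, 2.12,4,0,-0.0304,8.7, 2.12,4,0,-0.0304,8.7, 2.12,4,0,-0.0304,8.7, 2.12,4,0,-0.0304,8.7, 2.12,4,0,-0.0304,8.7, 2.12,4,0,-0.0304,8.7]' && python3 -m pendant '[2.12,4,-1,-0.0304,8.7, 2.12,4,-1,-0.0304,8.7, 2.12,4,-1,-0.0304,8.7, 2.12,4,-1,-0.0304,8.7, 2.12,4,-1,-0.0304,8.7, 2.12,4,-1,-0.0304,8.7, 2.12,4,-1,-0.0304,8.7, 2.12,4,-1,-0.0304,8.7, 2.12,4,-1,-0.0304,8.7, 2.12,4,-1,-0.0304,8.7]'; python3 -m pendant '[0,0,0,0,8.7]'
python3 - <<'E'
from h import *
o=readout.observe();R=np.array(o["tcp_rot"]);print(o["t"],o["tool_pos"],np.degrees(np.arctan2(R[1,0],R[0,0])),o["contact_force"],o["joint_pos"])
i=vision.camera("scene");
a=cv2.resize(i[120:240,320:480],None,fx=5,fy=5,interpolation=cv2.INTER_CUBIC)
cv2.imwrite("pics/s1.png",a)
E
```

```text
t: 1.35
tool_pos: [354.8, -181.4, 302.3]
tcp_rot: [[0.998, -0.065, -0.0], [-0.065, -0.998, 0.0], [-0.0, -0.0, -1.0]]
contact_force: [0.4, 0.3, 0.4]
gripper_width: 87.1
grip_force: 0.0
t: 2.6
tool_pos: [566.9, 218.6, 201.7]
tcp_rot: [[0.933, -0.361, -0.001], [-0.361, -0.933, -0.0], [-0.001, 0.001, -1.0]]
contact_force: [0.1, 0.2, 0.6]
gripper_width: 86.9
grip_force: 0.0
t: 2.72
tool_pos: [566.2, 219.3, 199.5]
tcp_rot: [[0.934, -0.357, -0.005], [-0.357, -0.934, -0.001], [-0.004, 0.003, -1.0]]
contact_force: [-0.3, -0.4, -0.6]
gripper_width: 87.2
grip_force: 0.0
2.725 [566.23643181 219.25142172 199.48836341] -20.925454185207222 [-0.31667651 -0.39079341 -0.62600708] [1.79446910e+01 6.73656833e+00 7.93338867e+01 2.75260240e-02
 9.42045184e+01 1.28871792e+02]
```

View pics/s1.png

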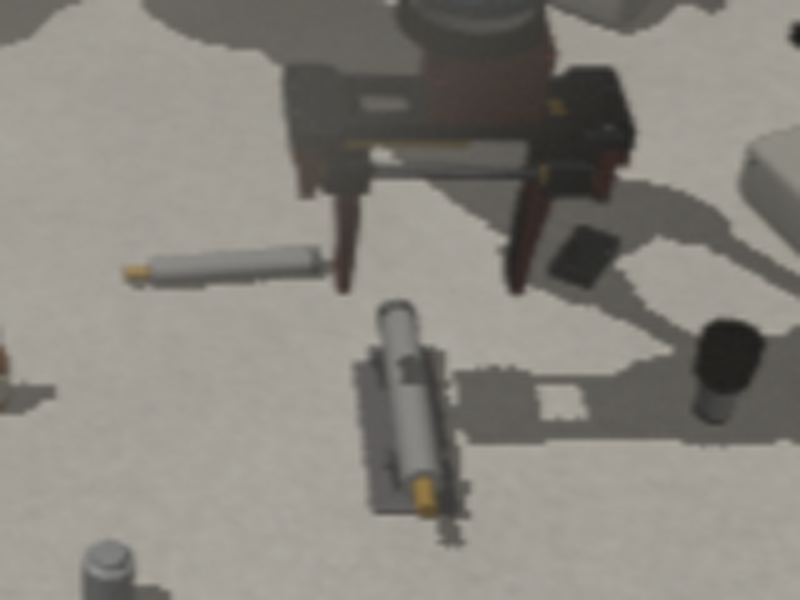

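The scene view agrees. The lamp is on the rest directly under the gripper, its tail at crop (397,305) and its shoulder at (420,478). The fingers are clear of everything. Descending and gripping.

```bash
python3 - <<'E'
from h import *
for u,v in((397,308),(420,478)): print(ray("scene",320+u/5-.4,120+v/5-.4,32))
E
python3 -m pendant '[0,-0.1,-2,0,8.7, 0,-0.1,-2,0,8.7, 0,0,-2,0,8.7, 0,0,-2,0,8.7, 0,0,-1.5,0,8.7, 0,0,-1.2,0,8.7, 0,0,0,0,8.7]'; python3 -m pendant '[0,0,0,0,5, 0,0,0,0,3.2]'
```

```text
[489.9 251.2  32. ]
[628.6 193.9  32. ]
t: 3.65
tool_pos: [566.0, 215.1, 94.4]
tcp_rot: [[0.933, -0.36, -0.002], [-0.36, -0.933, -0.001], [-0.002, 0.001, -1.0]]
contact_force: [-0.2, 0.3, -0.2]
gripper_width: 87.2
grip_force: 0.0
t: 3.9
tool_pos: [567.0, 215.3, 96.7]
tcp_rot: [[0.933, -0.36, 0.002], [-0.36, -0.933, 0.001], [0.001, -0.001, -1.0]]
contact_force: [-0.2, -0.3, 0.6]
gripper_width: 70.5
grip_force: 0.0
```

```bash
python3 -m pendant '[-0.3,0.25,-0.2,0,5, 0,0,0,0,4, 0,0,0,0,3, 0,0,0,0,2, 0,0,0,0,1, 0,0,0,0,1, 0,0,0,0,1]'; python3 -m pendant '[0,0,0,0,1,0,0,0,0,1]'
```

```text
t: 4.78
tool_pos: [564.2, 219.2, 94.7]
tcp_rot: [[0.933, -0.359, 0.003], [-0.359, -0.933, 0.004], [0.001, -0.004, -1.0]]
contact_force: [1.8, 5.6, 1.2]
gripper_width: 23.4
grip_force: 30.0
t: 5.03
tool_pos: [564.2, 219.2, 94.7]
tcp_rot: [[0.933, -0.359, 0.003], [-0.359, -0.933, 0.004], [0.001, -0.004, -1.0]]
contact_force: [1.7, 4.5, 0.9]
gripper_width: 23.3
grip_force: 30.0
```

```bash
python3 -m pendant '[0,0,1,0,1, 0,0,2,0,1, 0,0,2,0,1, 0,0,2.5,0,1, 0,0,2.5,0,1, 0,0,0,0,1]'; python3 -m pendant '[-0.985,-3.55,0,0.0112,1, -0.985,-3.55,0,0.0112,1, -0.985,-3.55,0,0.0112,1, -0.985,-3.55,0,0.0112,1, -0.985,-3.55,0,0.0112,1, -0.985,-3.55,0,0.0112,1, -0.985,-3.55,0,0.0112,1, -0.985,-3.55,0,0.0112,1, -0.985,-3.55,0,0.0112,1, -0.985,-3.55,0,0.0112,1]'; python3 -m pendant '[0,0,-2,0,1, 0,0,-2,0,1, 0,0,-2,0,1, 0,0,0,0,1, 0,0,0,0,1]'
python3 - <<'E'
from h import *
o=readout.observe();R=np.array(o["tcp_rot"]);print(o["t"],o["tool_pos"],np.degrees(np.arctan2(R[1,0],R[0,0])),o["joint_pos"])
i=vision.camera("scene");cv2.imwrite("pics/s2raw.png",i)
a=cv2.resize(i[150:262,200:350],None,fx=5,fy=5,interpolation=cv2.INTER_CUBIC)
cv2.imwrite("pics/s2.png",a)
i=vision.camera("top");cv2.imwrite("pics/t2raw.png",i)
a=cv2.resize(i[140:260,320:430],None,fx=5,fy=5,interpolation=cv2.INTER_CUBIC)
cv2.imwrite("pics/t2.png",a)
E
```

```text
t: 5.78
tool_pos: [564.6, 217.9, 197.8]
tcp_rot: [[0.933, -0.36, 0.006], [-0.36, -0.933, 0.002], [0.005, -0.004, -1.0]]
contact_force: [-0.1, 0.1, -1.7]
gripper_width: 23.2
grip_force: 30.0
t: 7.02
tool_pos: [464.2, -138.4, 192.8]
tcp_rot: [[0.967, -0.253, -0.001], [-0.253, -0.967, 0.0], [-0.001, -0.0, -1.0]]
contact_force: [1.1, 0.4, -1.0]
gripper_width: 23.3
grip_force: 30.0
t: 7.65
tool_pos: [465.3, -136.9, 133.8]
tcp_rot: [[0.968, -0.253, 0.0], [-0.253, -0.968, -0.0], [0.0, -0.0, -1.0]]
contact_force: [1.0, -0.4, -0.8]
gripper_width: 23.1
grip_force: 30.0
7.65 [ 465.28326724 -136.90343676  133.84954807] -14.628143489589425 [-2.04175327e+01 -1.08679747e+01  1.03239124e+02  3.33524710e-03
  8.76178769e+01  8.42104723e+01]
```

View pics/s2.png

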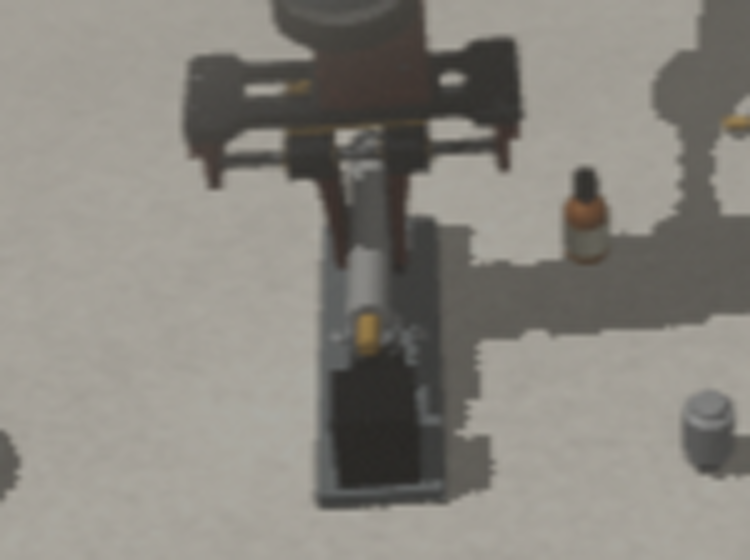

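View pics/t2.png

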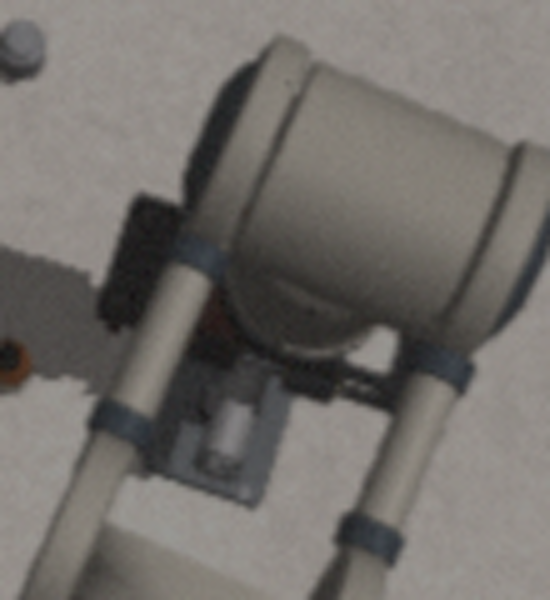

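The scene view shows the lamp held above the clips, nose tip centre at about crop (369,348) and barrel centred near column 366. The socket's top face spans about columns 335–417, down to row 428. The top view is mostly blocked by the arm; the lamp tail shows at about (222,463). I'll compare both with projections.

```bash
python3 - <<'E'
from h import *
S=lambda u,v,z: ray("scene",200+u/5-.4,150+v/5-.4,z)
inv=lambda P:(lambda q:(round((q[0]+.4-200)*5),round((q[1]+.4-150)*5)))(proj("scene",P))
ti=S(369,348,72);print("tip",ti,"shoulder",S(367,313,72))
a=np.radians(-14.65);e=np.array([np.cos(a),np.sin(a),0]);n=np.array([-e[1],e[0],0])
print("center from tip",ti-97*e,"tool 465,-137")
seat=np.array([478.5,-141.3,47])
for x in(89,129):
  for y in(-22,22): print("blk",x,y,[inv(seat+x*e+y*n+[0,0,z]) for z in(17,-33)])
for x in(-93,129):print("plate",[inv(seat+x*e+y*n+[0,0,-33]) for y in(-35,35)])
for x in(-46,46):print("clip",[inv(seat+x*e+y*n+[0,0,12]) for y in(-14,14)])
i=cv2.imread("pics/scene0.png")
a=cv2.resize(i[180:260,240:315],None,fx=7,fy=7,interpolation=cv2.INTER_CUBIC);cv2.imwrite("pics/s0c.png",a)
E
```

```text
tip [ 558.1 -161.7   72. ] shoulder [ 531.6 -155.8   72. ]
center from tip [ 464.25358349 -137.16736647   72.        ] tool 465,-137
blk 89 -22 [(328, 370), (336, 435)]
blk 89 22 [(411, 365), (418, 430)]
blk 129 -22 [(328, 426), (336, 490)]
blk 129 22 [(412, 420), (419, 484)]
plate [(317, 218), (432, 211)]
plate [(311, 492), (443, 482)]
clip [(345, 210), (393, 208)]
clip [(344, 320), (395, 317)]
```

View pics/s0c.png

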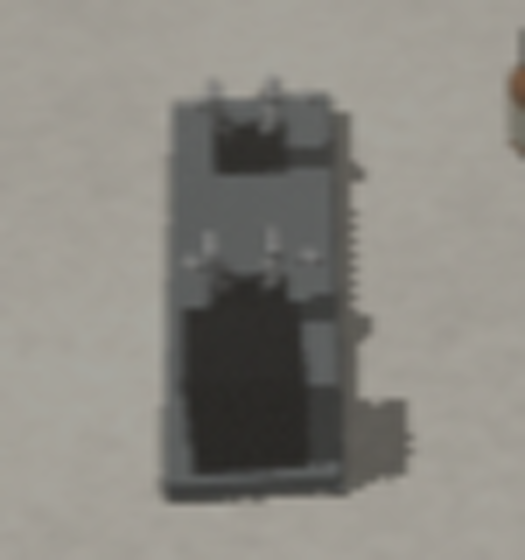

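Scene pixels put the socket and clips about 1.5 mm towards +y relative to the lamp. Along the axis they match, with the lamp about 14.8 mm back. I'll check the tail in the top image, shift about 1 mm, then go down watching the force.

```bash
python3 - <<'E'
from h import *
n=np.array([.253,.9675,0]);e=np.array([.9675,-.253,0])
for u,v,z in((222,463,72),(233,430,75)):
  p=ray("top",320+u/5-.4,140+v/5-.4,z);d=p-[478.5,-141.3,0];print(p,d@n,d@e)
E
python3 -m pendant '[0.02,0.1,-0.4,0,1, 0,0,-0.4,0,1, 0,0,0,0,1]'
```

```text
[ 398.6 -122.6   72. ] -2.1224499999999766 -82.03434999999998
[ 416.3 -127.2   75. ] -2.094849999999989 -63.745799999999996
t: 8.12
tool_pos: [465.3, -136.1, 125.5]
tcp_rot: [[0.967, -0.253, 0.0], [-0.253, -0.967, 0.001], [0.0, -0.001, -1.0]]
contact_force: [0.2, 1.8, -1.0]
gripper_width: 23.7
grip_force: 30.0
```

```bash
python3 -m pendant '[0.02,0.07,-0.15,0,1, 0,0,-0.15,0,1, 0,0,0,0,1]' | grep -E "^t:|pos|force: \["; python3 -m pendant '[0,0,-0.1,0,1, 0,0,-0.1,0,1,0,0,0,0,1]'| grep -E "^t:|pos|force: \["
```

```text
t: 8.5
tool_pos: [465.9, -136.0, 124.4]
contact_force: [-2.4, 1.4, 7.2]
t: 8.88
tool_pos: [466.4, -136.2, 123.2]
contact_force: [-0.8, 1.5, 9.0]
```

```bash
python3 -m pendant '[0,0,-0.1,0,1, 0,0,-0.1,0,1,0,0,0,0,1]'| grep -E "^t:|pos|force: \["; python3 -m pendant '[0,0,-0.1,0,1, 0,0,-0.1,0,1,0,0,0,0,1]'| grep -E "^t:|pos|force: \["
```

```text
t: 9.25
tool_pos: [466.7, -136.3, 121.4]
contact_force: [-0.3, 0.2, 8.3]
t: 9.62
tool_pos: [466.8, -136.3, 119.1]
contact_force: [1.2, -0.8, 7.4]
```

```bash
python3 -m pendant '[0,0,-0.15,0,1, 0,0,-0.15,0,1,0,0,0,0,1]'| grep -E "^t:|pos|force: \["; python3 -m pendant '[0,0,-0.15,0,1, 0,0,-0.15,0,1,0,0,0,0,1]'| grep -E "^t:|pos|force: \["
```

```text
t: 10.0
tool_pos: [466.2, -136.1, 114.5]
contact_force: [2.5, -0.0, 0.8]
t: 10.38
tool_pos: [464.7, -135.5, 109.2]
contact_force: [1.9, -0.4, -4.5]
```

```bash
python3 -m pendant '[0,0,-0.1,0,1, 0,0,-0.1,0,1,0,0,0,0,1]'; python3 -m pendant '[0,0,-0.1,0,1, 0,0,-0.1,0,1,0,0,0,0,1]'
```

```text
t: 10.75
tool_pos: [464.9, -135.6, 108.7]
tcp_rot: [[0.967, -0.253, -0.002], [-0.253, -0.967, 0.0], [-0.001, 0.0, -1.0]]
contact_force: [-5.9, 0.1, 2.6]
gripper_width: 23.8
grip_force: 30.0
t: 11.12
tool_pos: [465.1, -135.7, 108.4]
tcp_rot: [[0.967, -0.253, -0.0], [-0.253, -0.967, -0.0], [-0.0, 0.0, -1.0]]
contact_force: [-8.3, 1.1, 10.9]
gripper_width: 23.1
grip_force: 30.0
```

```bash
python3 -m pendant '[0,0,0.25,0,1, 0.097,-0.025,0,0,1, 0.097,-0.025,0,0,1,0,0,0,0,1]'| grep -E "^t:|pos|force: \[|width"; python3 -m pendant '[0.0967,-0.0253,0,0,1, 0.0967,-0.0253,0,0,1,0,0,0,0,1]'| grep -E "^t:|pos|force: \["
```

```text
t: 11.62
tool_pos: [467.0, -136.2, 108.8]
contact_force: [-4.1, -1.8, -0.1]
gripper_width: 23.5
t: 12.0
tool_pos: [469.1, -136.7, 108.8]
contact_force: [-5.0, -0.6, -1.5]
```

```bash
for k in 1; do python3 -m pendant '[0.0967,-0.0253,0,0,1, 0.0967,-0.0253,0,0,1,0.0967,-0.0253,0,0,1,0,0,0,0,1]'| grep -E "^t:|pos|force: \["; done; python3 -m pendant '[0.0967,-0.0253,0,0,1, 0.0967,-0.0253,0,0,1,0.0967,-0.0253,0,0,1,0,0,0,0,1]'| grep -E "^t:|pos|force: \["
```

```text
t: 12.5
tool_pos: [472.0, -137.5, 108.9]
contact_force: [-4.2, -1.6, -0.5]
t: 13.0
tool_pos: [475.0, -138.3, 108.9]
contact_force: [-4.1, -2.2, -1.5]
```

```bash
python3 -m pendant '[0.087,-0.06,0,0,1, 0.087,-0.06,0,0,1,0,0,0,0,1]'| grep -E "^t:|pos|force: \["; python3 -m pendant '[0.0967,-0.0253,0,0,1, 0.0967,-0.0253,0,0,1,0,0,0,0,1]'| grep -E "^t:|pos|force: \["; python3 -m pendant '[0.0967,-0.0253,0,0,1, 0.0967,-0.0253,0,0,1,0,0,0,0,1]'| grep -E "^t:|pos|force: \["
```

```text
t: 13.38
tool_pos: [477.0, -139.1, 108.9]
contact_force: [-3.0, 0.7, -2.3]
t: 13.75
tool_pos: [479.0, -139.7, 109.0]
contact_force: [-2.3, 2.9, -4.2]
t: 14.12
tool_pos: [481.0, -140.3, 109.1]
contact_force: [-0.6, 3.2, -3.8]
```

```bash
python3 -m pendant '[0.1,-0.01,-0.06,0,1, 0.1,-0.01,0,0,1,0,0,0,0,1]'| grep -E "^t:|pos|force: \["; python3 -m pendant '[0.0967,-0.0253,0,0,1, 0.05,-0.0125,0,0,1,0,0,0,0,1]'| grep -E "^t:|pos|force: \["
```

```text
t: 14.5
tool_pos: [482.9, -140.7, 108.8]
contact_force: [-2.9, 2.5, -0.4]
t: 14.88
tool_pos: [484.0, -141.0, 108.8]
contact_force: [-4.3, 3.2, 0.1]
```

```bash
python3 -m pendant '[0.05,-0.0125,0,0,1, 0.06,0.01,0,0,1,0,0,0,0,1]'| grep -E "^t:|pos|force: \["; python3 -m pendant '[0.05,-0.0125,0,0,1, 0.05,-0.0125,0,0,1,0,0,0,0,1]'| grep -E "^t:|pos|force: \["
```

```text
t: 15.25
tool_pos: [485.0, -141.2, 108.8]
contact_force: [-4.7, 2.1, 0.8]
t: 15.62
tool_pos: [485.9, -141.4, 108.8]
contact_force: [-5.6, 3.7, 1.4]
```

```bash
python3 -m pendant '[0.05,-0.0125,0,0,1, 0.05,-0.0125,0,0,1,0,0,0,0,1]'| grep -E "^t:|pos|force: \["
```

```text
t: 16.0
tool_pos: [486.8, -141.7, 108.8]
contact_force: [-7.6, 2.6, 1.8]
```

```bash
python3 -m pendant '[0.05,-0.0125,0,0,1, 0.05,-0.0125,0,0,1,0,0,0,0,1,0,0,0,0,1]'| grep -E "^t:|pos|force: \["
```

```text
t: 16.5
tool_pos: [487.1, -141.7, 108.7]
contact_force: [-11.1, 3.3, 3.9]
```

```bash
python3 -m pendant '[0.025,-0.006,0,0,1, 0.025,-0.006,0,0,1,0,0,0,0,1,0,0,0,0,1]'| grep -E "^t:|pos|force: \["
```

```text
t: 17.0
tool_pos: [487.2, -141.8, 108.7]
contact_force: [-12.3, 3.4, 4.9]
```

Position has stalled while the force climbs, so the contact has bottomed out at 12.8 N axial, of which about 4 N is clip friction. A little more push for 10 N net.

```bash
python3 -m pendant '[0.025,-0.006,0,0,1, 0.025,-0.006,0,0,1,0,0,0,0,1,0,0,0,0,1]'| grep -E "^t:|pos|force: \["
```

```text
t: 17.5
tool_pos: [487.3, -141.8, 108.7]
contact_force: [-15.6, 5.4, 6.3]
```

```bash
python3 -m pendant '[-0.15,0.04,0,0,1, -0.15,0.04,0.1,0,1, 0,0,0,0,1]'| grep -E "^t:|pos|force: \["
```

```text
t: 17.88
tool_pos: [486.3, -141.5, 109.2]
contact_force: [-2.1, 0.0, -4.2]
```

```bash
python3 -m pendant '[0,0,0,0,3, 0,0,0,0,4, 0,0,0,0,5, 0,0,0,0,5,0,0,0,0,5]'
```

```text
t: 18.5
tool_pos: [486.3, -141.2, 109.6]
tcp_rot: [[0.967, -0.253, 0.0], [-0.253, -0.967, -0.0], [0.0, 0.0, -1.0]]
contact_force: [-0.2, -0.0, -0.9]
gripper_width: 50.2
grip_force: 0.0
```

The push stayed forward throughout the back-off, so the clips hold the lamp on the contact. Retreating straight up and taking a look.

```bash
python3 -m pendant '[0,0,1,0,5, 0,0,2,0,5, 0,0,3,0,5, 0,0,4,0,5, 0,0,4,0,5, -2,-5,4,0,5, -2,-5,2,0,5, -2,-5,0,0,5, -2,-5,0,0,5, 0,0,0,0,5]'
python3 - <<'E'
from h import *
i=vision.camera("scene");j=vision.camera("top");cv2.imwrite("pics/f_raw.png",i)
a=cv2.resize(i[160:260,240:320],None,fx=5,fy=5,interpolation=cv2.INTER_CUBIC)
b=cv2.resize(j[150:250,335:415],None,fx=5,fy=5,interpolation=cv2.INTER_CUBIC)
cv2.imwrite("pics/f.png",np.hstack([a,b]))
cv2.imwrite("pics/f2.png",i)
E
```

```text
t: 19.75
tool_pos: [406.0, -340.4, 308.1]
tcp_rot: [[0.966, -0.258, 0.0], [-0.258, -0.966, -0.001], [0.001, 0.001, -1.0]]
contact_force: [0.8, -0.2, -0.1]
gripper_width: 49.8
grip_force: 0.0
```

View pics/f.png

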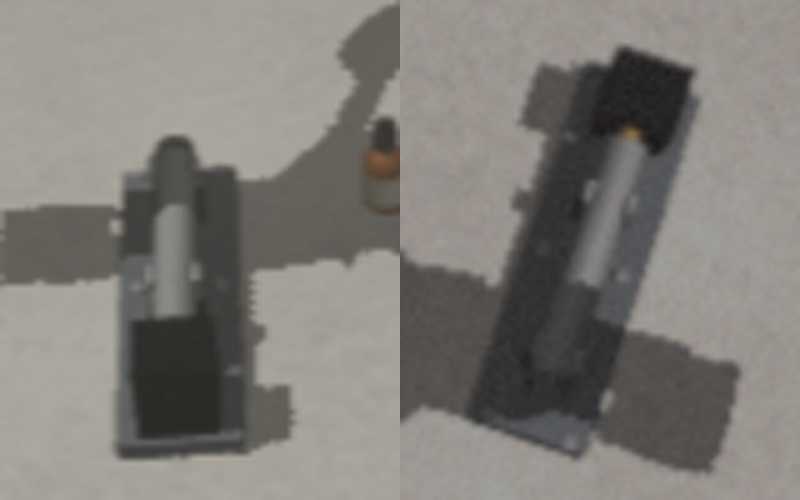

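The lamp lies in both clips. In the top crop its nose shows at (630,133), entering the socket with a few mm of standoff; its tail is at (553,365). The gripper is clear of everything.

```bash
python3 -c "
from rig import order
print(order.sign_off())"
```

```text
the job is handed in; nothing more can be done
None
```

The lamp is snapped into both clips of the grey holder and pushed home on the spring contact (roughly 12 N beyond the clips' rubbing), then released; the job was handed in at about 20 s on the robot's clock, with the gripper clear.

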